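Zero and lock a polarising microscope's rotating stage

TASK

Turn the microscope's round stage by its rim, pressing only gently, until the long engraved zero mark points straight at the fixed pointer beside the rim, and let it rest there. Then push the clamp lever under the front of the stage clockwise (seen from above) as far as it goes, so that the stage is locked on zero. Keep clear of the objectives and the tube, and leave the glassware, the tube rack and the slide box where they stand.

Things in the scene. Friction and masses are not known exactly. Their poses are not given: they have to be found in the camera images.
- microscope: Polarising microscope, white and black, fixed to the bench, 420 mm high. Origin: on the vertical optical axis at bench level. Its x points back to the limb, -x to the front, z up. Base 150 mm wide, 46 mm high, from 85 mm in front of the axis to 175 mm behind. Limb: column 56 mm wide, 120 to 172 mm behind the axis. Focus knobs on both sides of it reach 70 mm out, 84 mm up.
- optics: Objectives, nosepiece, arm and eyepiece tube, fixed above the stage; must not be touched. Same origin and axes as the microscope. Objective: 24 mm wide, from 160 mm up; nosepiece 58 mm wide from 222 mm, head 60 mm wide from 250 to 341 mm, all on the axis; two idle objectives slant to the limb; the arm (58 mm wide) and the tube, up to 420 mm, reach back over the limb.
- stage: Round black stage, 170 mm across, 18 mm thick, turning without end about the optical axis. Origin: centre of its underside, 130 mm above the bench, top at 148 mm. Its x and y axes match the microscope's when the zero mark is at the pointer. Stiff (0.16 N m, about 2 N at the rim), stays where left; too even to hook, so it is dragged round by pressing on the rim and stroking. A slide under two clips lies on top.
- zero_mark (a point): Outer end of the zero mark on the stage's top edge, 85 mm from the axis: the one long pale engraved line (30 mm, with an arrowhead outwards, running down the rim); the other marks are 5 to 9 mm ticks. Turns with the stage.
- pointer_tip (a point): Tip of the fixed pointer, 85 mm from the axis at the height of the stage's top, 50 deg counter-clockwise (from above) from the limb. The pointer is a pale index line with a small arrowhead on a black block, 30 mm wide, 88 to 107 mm from the axis, 112 to 142 mm high. The mark must come to this point.
- lever_grip (a point): Point on the clamp lever's grip, 80 mm from its pivot, at lever height. Steel lever with a black round grip 50 mm long and 17 mm thick, from 54 to 104 mm from the pivot. It swings level, 102 mm above the bench, on an upright pivot 68 mm in front of the optical axis (microscope x = -0.068, y = 0).
- clamp_lever (a joint): Clamp lever angle in rad, growing clockwise from above, 0 (open) to 1.1 (stop). At 0 it points forward and 30 deg towards the microscope's -y. Friction about 0.15 N m; from 0.8 its shoe meets the stage and it grows stiffer, then the stop is felt (3 to 4 N at the grip just before). Stays where left, easing back 0.05 at most. Tight from 0.95.
- beaker: Loose glass beaker, 70 mm wide, 95 mm high; bystander. Origin: centre of its underside.
- flask: Loose conical glass flask, 84 mm wide, 136 mm high; bystander. Origin: centre of its underside.
- rack: Loose white rack with test tubes, 90 by 180 mm, 152 mm high; bystander. Origin: centre of its underside.
- slide_box: Loose flat slide box, 110 by 85 mm, 37 mm high; bystander. Origin: centre of its underside.

How it is judged:
By the outcome, as a careful person would: the job done as asked, in the order asked, and still so for the second after the job is handed in, with the robot touching nothing.
It also fails if it takes over 72 s, if anything falls off the work surface, if the arm or the gripper's body presses on something with over 40 N, if the wrist force passes 120 N, or if a joint passes its speed limit or range.

ROBOT

A 6-joint arm with a two-finger parallel gripper is mounted at the origin on the work surface. World frame = base frame: x ahead of the robot, y to its left, z up, the work surface at z = 0. Lengths are in m, angles in rad, forces in N, time in s.
With the tool pointing down it reaches from about 0.35 to 0.775 m from the base axis. Payload 5.5 kg.
Tool frame: the origin (TCP) lies on the centre line of the jaws, within the pads' length; the fingertips stand 11 mm ahead of it and the grasp point (between the pads) lies 8 mm behind it; z points along the fingers, y is the direction in which the jaws open and shut (so a half turn about z gives the same grasp; the last joint's range is limited). The gripper opens to 85 mm and grips with 20 to 120 N. Pads are 22 mm wide; open, the fingers measure 114 mm over their backs; the gripper's body (76 mm by 85 mm) begins 54 mm behind the grasp point. The pads swing forward as they close: fully open they stand 13 mm farther back than shut.
Start: joints at [-1.278, 0.313, 0.046, 1.304, 0, 1.431], TCP at [0.241, -0.522, 0.242] pointing down, gripper open.
Joint ranges: [-2.76, 2.76], [-0.86, 1.69], [-1.03, 1.26], [-2.2, 2.34], [-1.47, 1.5], [-3.14, 3.14]. Speed limits (rad/s): [2.57, 2.57, 3.14, 3.14, 3.14, 3.14].

INTERFACE

Orientations are given as a unit quaternion [w, x, y, z].
In Python, from workcell import env, imaging, order gives the robot as it stands. The module is installed in compiled form; this text tells all that it offers.
- The arm moves only by the tool move_arm, never from a script. Its argument "deltas" is one flat list of numbers, 7 for each row, row after row: the gripper's target within -1 to 1 (shut at 1, half-way at 0, fully open at -1), then the shift along the tool's x, y, z in m, then the turn, a rotation vector about the tool's x, y, z in degrees. In form: [jaw, tx, ty, tz, ax, ay, az, jaw, tx, ty, tz, ax, ay, az, ...]. A call has 1 to 10 rows; each row shifts and turns the commanded pose from where the row before left it, along the tool's axes as they then stand; what a row does not reach is not made up. A row lasts 1/8 s, in which the tool goes at most 62.5 mm and 10.7 degrees, less where a joint would pass 70% of its speed; a pose out of reach is approached as far as the arm can. A call is refused whole if a number of a shift passes 0.0625 or a number of a turn 10.7, either way. A call with a gripper value outside its range is refused whole. The fingers move at their own pace and stop on an object; "squeeze" is the grip in N (left out, the last holds). Time passes only in rows, so rows that do not move let the fingers close. It gives the time, the measured TCP pose, the force and the opening at its end, in the units of the state.
- env.get_state(): the state, without advancing time (a new reading comes with each control period).
- imaging.read_camera(name): name is "side" or "top"; returns a dict with "img" (384x512x3 uint8, red, green, blue), "z_map" (384x512 float32, m along the optical axis (not along the pixel's ray), 0 where there is no reading), "fx", "fy", "cx", "cy" (pixels), "dist" ([k1, k2, p1, p2, k3] as OpenCV has them; the pictures are not rectified), "rvec" (rotation vector, rad) and "tvec" (3), from world to camera coordinates, as OpenCV has them. Camera axes: x right, y down, z forward; pixel columns grow to the right and rows downward; lengths in m; the calibration is good to about 2 mm. A picture is of the moment at which its call begins.
- order.hand_in(): hands the job in, once; it reports no verdict.
Trained networks look in a picture, given as the dict that the camera call returned (one of the last four; its "shot" number tells which), for a name from the list of things; names that differ only in an ending like _2 or _b are one class to them, and where a whole thing is asked for, a point or a joint stands for the part that bears it (a point fixed in the world has none). Each returns a list of dicts, best first, with "confidence" (0 to 1); they miss things now and then, are a little off and sometimes report something else, mostly with a low value. They report only what shows in the picture. A call takes as long as a camera call.
- imaging.recognise(picture, thing): "centre" ([column, row] in pixels, amid what is visible of it).
- imaging.cut_out(picture, thing): "mask" (384x512 bool, what is visible of it) and "centre" ([column, row] in pixels, amid what is visible of it).
The state is a dict: "clock": time; "joint_pos": joint angles; "qvel": joint speeds; "tau": joint torques, N m; "tcp_pos": TCP position; "orientation": TCP orientation; "wrist_force": force on the tool from outside, world axes, zero at the start; "ft_torque": the same for the moment, N m; "finger_gap": finger opening in m.
Only numpy, scipy, OpenCV 4.12 (cv2) and the standard library are available. Lean on these libraries where they do the work, as an engineer would, in place of code of your own. Each camera call takes 0.05 s, during which the arm holds its last target.

## Working session

There is one attempt and no reset: what is moved stays moved. The work goes in short steps, Python scripts to look and compute and a tool call to move; the robot and the scene stay as the last step left them, time stands still between calls to the robot, and variables do not carry over. Pictures are saved under pics/ and viewed, and the job is handed in when it is done.

Besides the shell and the picture viewer there is one more tool, called after ">>>" as name(argument=value, ...) on one line, values as JSON. move_arm: Moves the arm, as the interface text tells. Its arguments: {"type":"object","properties":{"deltas":{"type":"array"},"squeeze":{"type":"number"}},"required":["deltas"]}

```bash
ls; mkdir -p pics; cat > h.py <<'E'
import numpy as np, cv2
from workcell import env, imaging, order
def cam(n):
    p=imaging.read_camera(n); return p
def K(p): return np.array([[p['fx'],0,p['cx']],[0,p['fy'],p['cy']],[0,0,1.]])
def RT(p):
    R=cv2.Rodrigues(np.array(p['rvec'],float))[0]; return R,np.array(p['tvec'],float)
def proj(p,X):
    return cv2.projectPoints(np.array(X,float).reshape(-1,3),np.array(p['rvec'],float),np.array(p['tvec'],float),K(p),np.array(p['dist'],float))[0].reshape(-1,2)
def ray(p,uv):
    n=cv2.undistortPoints(np.array(uv,float).reshape(-1,1,2),K(p),np.array(p['dist'],float)).reshape(-1,2)
    R,t=RT(p); d=np.c_[n,np.ones(len(n))]@R; return -R.T@t,d
def onz(p,uv,z):
    c,d=ray(p,uv); return c+d*((z-c[2])/d[:,2])[:,None]
def bydepth(p,uv):
    uv=np.array(uv).reshape(-1,2); c,d=ray(p,uv)
    z=np.array([p['z_map'][int(round(v)),int(round(u))] for u,v in uv]); return c+d*z[:,None]
def save(p,name,box=None,s=1):
    im=p['img'][:,:,::-1]
    if box: im=im[box[1]:box[3],box[0]:box[2]]
    cv2.imwrite('pics/'+name,cv2.resize(im,None,fx=s,fy=s,interpolation=cv2.INTER_CUBIC))
E
python3 - <<'E'
from h import *
print(env.get_state())
for n in('side','top'):
    p=cam(n); save(p,n+'0.png',s=1.5)
    R,t=RT(p); print(n,-R.T@t, p['fx'],R[2])
    for th in ['microscope','optics','stage','zero_mark','pointer_tip','lever_grip','beaker','flask','rack','slide_box']:
        for r in imaging.recognise(p,th)[:2]:
            print(th,r['confidence'],np.round(r['centre'],1),np.round(bydepth(p,r['centre']),3))
E
```

```text
pics
{'clock': 0.0, 'joint_pos': array([-1.27758780e+00,  3.14022379e-01,  4.49677346e-02,  1.30359957e+00,
        1.63124430e-06,  1.43121446e+00]), 'qvel': array([ 0.00015597, -0.00011056,  0.00062812, -0.00026779, -0.00108356,
        0.00014926]), 'tau': array([ 1.22425336e-03, -4.80626249e+01,  2.98533350e+01,  1.92285870e-02,
        6.27233067e-05,  4.16551444e-06]), 'tcp_pos': array([ 0.24101455, -0.52150426,  0.24139175]), 'orientation': array([-9.26269593e-04,  9.76677361e-01,  2.14710200e-01, -7.04720868e-05]), 'wrist_force': array([ 0.19448063,  0.13494855, -0.79111221]), 'ft_torque': array([-0.0046092 , -0.03960294, -0.001517  ]), 'finger_gap': 0.0851420094624293}
side [ 0.8432046  -0.36056163  1.4520429 ] 491.47760332554503 [-0.17173244  0.26388793 -0.94914231]
microscope 0.58 [259.3 180.7] [[ 0.621 -0.009  0.288]]
optics 0.85 [262.4 158.7] [[0.616 0.01  0.388]]
stage 0.55 [278.8 167.2] [[0.618 0.098 0.147]]
zero_mark 0.69 [276.1 167. ] [[0.611 0.094 0.15 ]]
pointer_tip 0.59 [257.  182.6] [[ 0.62  -0.018  0.295]]
pointer_tip 0.49 [273.5 166.2] [[0.617 0.066 0.223]]
lev
[... 452 characters left out ...]
s 0.86 [244.3 173.9] [[0.574 0.037 0.366]]
optics 0.75 [243.5 182.8] [[0.567 0.041 0.289]]
stage 0.91 [222.9 198.9] [[0.544 0.096 0.154]]
zero_mark 0.62 [225.  197.3] [[0.549 0.091 0.151]]
zero_mark 0.22 [179.2 216.8] [[0.501 0.212 0.107]]
pointer_tip 0.95 [245.7 181.2] [[0.57  0.037 0.292]]
pointer_tip 0.73 [385.4 243.3] [[ 0.437 -0.341  0.035]]
lever_grip 0.64 [181.8 212.4] [[0.512 0.205 0.108]]
lever_grip 0.31 [388.1 242.3] [[ 0.44  -0.348  0.036]]
beaker 0.87 [255.  119.7] [[0.788 0.022 0.007]]
beaker 0.48 [119.6 191. ] [[0.569 0.381 0.077]]
flask 0.61 [120.2 192.6] [[0.565 0.381 0.073]]
rack 0.6 [399.3 190.7] [[ 0.57  -0.341  0.152]]
slide_box 0.96 [387.9 242.7] [[ 0.439 -0.347  0.038]]
```

View pics/side0.png

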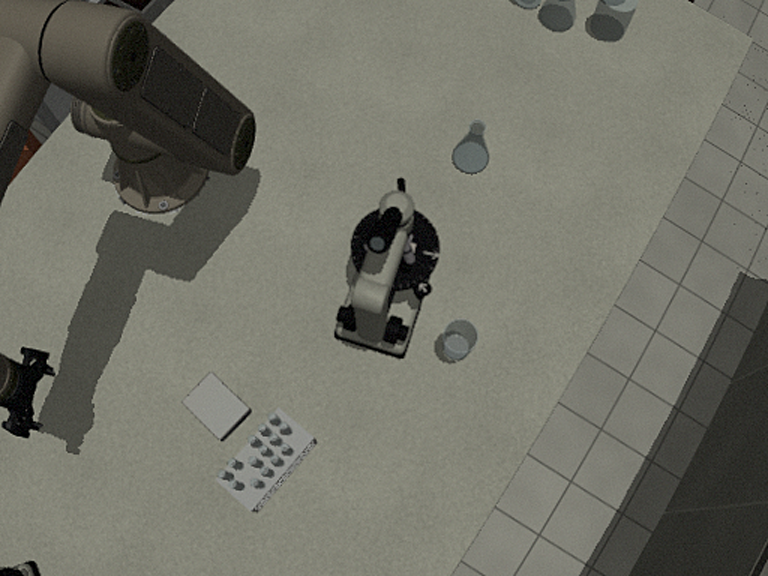

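View pics/top0.png

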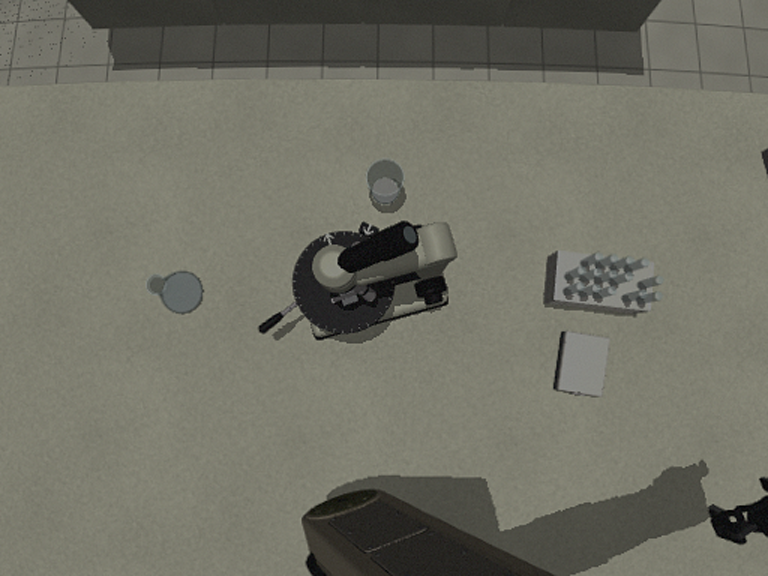

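```bash
python3 - <<'E'
from h import *
for n,b in(('side',(200,110,340,220)),('top',(150,130,300,250))):
    p=cam(n); save(p,n+'0z.png',b,5)
    R,t=RT(p)
    for th in ['stage']:
        m=imaging.cut_out(p,th)[0]['mask']
        v,u=np.nonzero(m); X=bydepth(p,np.c_[u,v]); ok=abs(X[:,2]-.148)<.004
        print(n,th,m.sum(),ok.sum(),X[ok].min(0),X[ok].max(0))
        np.save(n+'stage.npy',X[ok])
E
```

```text
side stage 1281 1013 [0.49194827 0.00438956 0.14400236] [0.65910147 0.16670543 0.15199439]
top stage 2213 2058 [0.4906118  0.00061659 0.14400236] [0.65809221 0.16736614 0.1519845 ]
```

View pics/side0z.png

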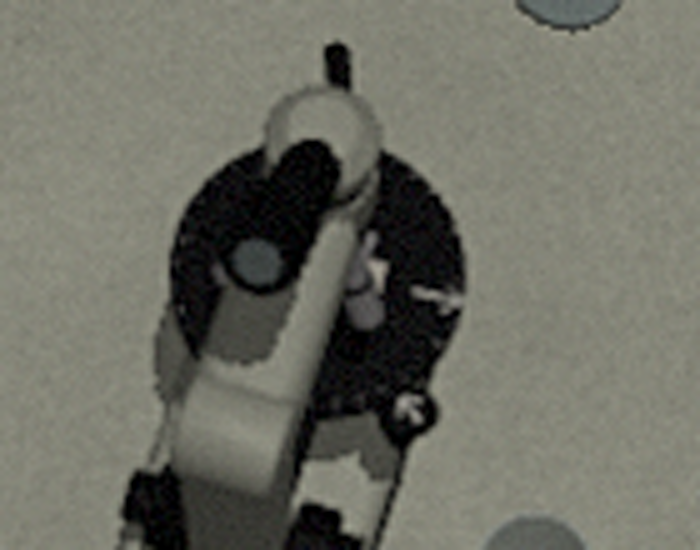

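View pics/top0z.png

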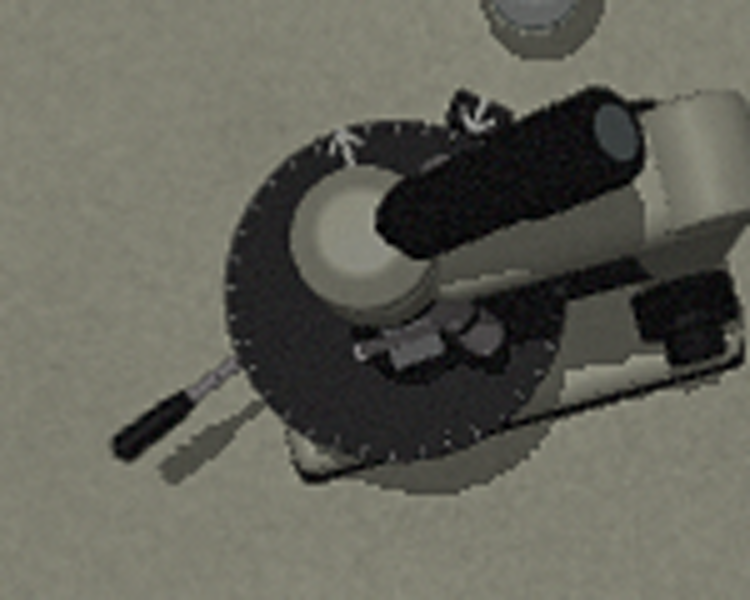

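```bash
python3 - <<'E'
from h import *
from scipy.optimize import least_squares
# circle fit from hull of stage pts
for n in('side','top'):
    X=np.load(n+'stage.npy')[:,:2].astype(np.float32)
    def cost(c):
        return None
    best=None
    # centre with r=85 : fit to outer points (per-angle maxima), robust
    c=(X.min(0)+X.max(0))/2
    for it in range(20):
        d=X-c; a=np.arctan2(d[:,1],d[:,0]); r=np.hypot(*d.T)
        idx=[]
        for b in np.linspace(-np.pi,np.pi,73)[:-1]:
            s=np.where((a>=b)&(a<b+np.pi/36))[0]
            if len(s): 
                j=s[r[s].argmax()]
                if r[j]>.078: idx.append(j)
        P=X[idx]; f=least_squares(lambda q:np.hypot(*(P-q[:2]).T)-q[2],[*c,.085],loss='soft_l1',f_scale=.002); c=f.x[:2]
    print(n,f.x,len(idx))
E
```

```text
side [0.57564836 0.08272801 0.08359981] 54
top [0.57394129 0.08348568 0.0843312 ] 61
```

The side view shows the mark's tip at about (292,170) and the pointer at about (279,190). In the top view they are at about (219,156) and (245,156). The lever points to the lower left in the top view.

```bash
python3 - <<'E'
from h import *
C=np.array([.5748,.0831])
def pol(X): d=X[:,:2]-C; return np.round(np.hypot(*d.T),4),np.round(np.degrees(np.arctan2(d[:,1],d[:,0])),1)
for n,mk,pt in(('side',[(292.4,170),(283,168)],[(279,189.6),(284,193.5)]),('top',[(219,155.6),(220,162.5)],[(245.4,156),(246.2,150)])):
    p=cam(n)
    print(n,'mark',pol(onz(p,mk,.148)),'ptr',pol(onz(p,pt,.142)))
    for nm in ['stage','pointer_tip','zero_mark','lever_grip','clamp_lever','microscope']:
        try:
            for r in imaging.cut_out(p,nm)[:2]: 
                m=r['mask'];v,u=np.nonzero(m);X=bydepth(p,np.c_[u,v]);print(nm,r['confidence'],r['centre'],m.sum(),X.min(0).round(3),X.max(0).round(3))
                if n=='top' and nm=='lever_grip': np.save('lev.npy',X); print(np.round(X[::6],3).tolist())
        except Exception as e: print(nm,e)
    save(p,n+'1z.png',(205,135,265,175) if n=='top' else (260,150,310,205),12)
    # base edges / focus knobs: points by height
    v,u=np.mgrid[100:260,150:350]; X=bydepth(p,np.c_[u.ravel(),v.ravel()])
    np.save(n+'X.npy',X)
E
```

```text
side mark (array([0.0849, 0.0576]), array([20.1, 19.8])) ptr (array([0.0882, 0.1053]), array([-26.6, -23.2]))
stage 0.29 [148.3, 268.1] 1140 [ 0.371 -0.399 -0.006] [ 0.843 -0.302  1.452]
pointer_tip 0.66 [257.7, 180.5] 5079 [ 0.45  -0.361 -0.007] [0.843 0.227 1.452]
zero_mark 0.95 [274.8, 163.7] 1213 [ 0.492 -0.361  0.131] [0.843 0.166 1.452]
lever_grip 0.54 [266.5, 119.6] 27 [0.495 0.205 0.102] [0.513 0.227 0.114]
clamp_lever 0.36 [266.9, 121.5] 47 [0.489 0.204 0.096] [0.516 0.23  0.114]
microscope 0.86 [260.5, 180.2] 5112 [ 0.45  -0.361 -0.01 ] [0.843 0.227 1.452]
top mark (array([0.0824, 0.065 ]), array([18.2, 20.5])) ptr (array([0.0886, 0.1033]), array([-26.8, -23.8]))
stage 0.63 [222.6, 200.1] 2282 [ 0.459 -0.002 -0.006] [0.688 0.191 1.124]
pointer_tip 0.7 [244.5, 181.7] 6595 [ 0.459 -0.12  -0.007] [0.71  0.247 1.124]
zero_mark 0.64 [223.8, 195.3] 2141 [ 0.459  0.001 -0.003] [0.658 0.174 1.124]
lever_grip 0.69 [177.4, 211.2] 126 [0.49  0.172 0.099] [0.537 0.231 0.113]
[[0.537, 0.172, 0.106], [0.532, 0.175, 0.105], [0.527, 0.185, 0.107], [0.524, 0.185, 0.105], [0.522, 0.187, 0.106], [0.519, 0.192, 0.106], [0.516, 0.199, 0.11], [0.513, 0.207, 0.108], [0.514, 0.193, 0.103], [0.511, 0.202, 0.108], [0.508, 0.215, 0.109], [0.509, 0.2, 0.103], [0.506, 0.212, 0.11], [0.503, 0.228, 0.104], [0.503, 0.212, 0.109], [0.5, 0.227, 0.111], [0.501, 0.213, 0.105], [0.498, 0.222, 0.111], [0.495, 0.23, 0.109], [0.496, 0.215, 0.103], [0.493, 0.218, 0.104]]
clamp_lever 0.6 [181.6, 212.7] 146 [0.488 0.169 0.001] [0.54  0.239 0.113]
microscope 0.75 [243.1, 186.8] 6440 [ 0.459 -0.114 -0.003] [0.685 0.23  1.124]
microscope 0.43 [222.8, 200.7] 2180 [ 0.459 -0.002 -0.004] [0.658 0.194 1.124]
```

View pics/top1z.png

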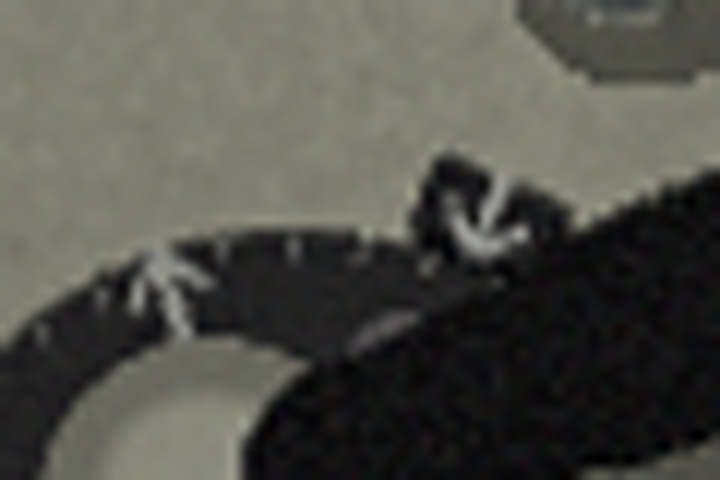

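View pics/side1z.png

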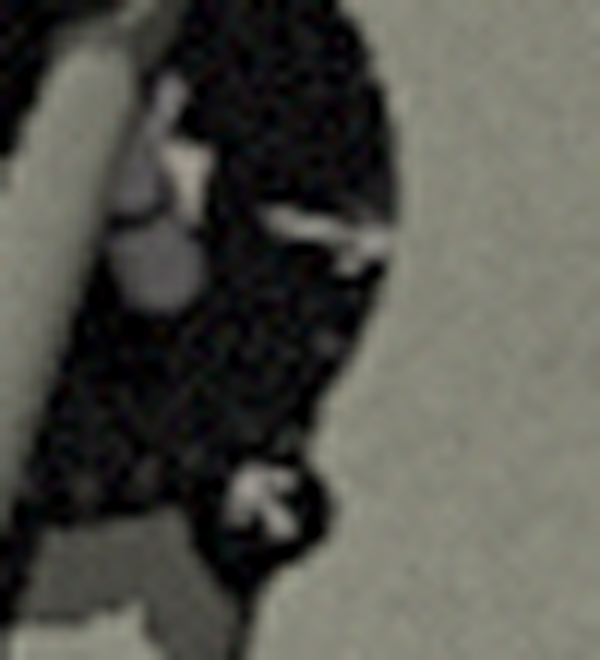

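```bash
python3 - <<'E'
from h import *
C=np.array([.5748,.0831])
for n in('side','top'):
    X=np.load(n+'X.npy')
    b=X[(abs(X[:,2]-.046)<.005)]
    b=b[np.hypot(*(b[:,:2]-C).T)<.2]
    for ph in(-72,-74,-75,-76,-77,-78,-80):
        a=np.radians(ph); e=np.array([np.cos(a),np.sin(a)]); f=np.array([-e[1],e[0]])
        l=(b[:,:2]-C); x=l@e;y=l@f
        # edge sharpness: per-x-slice extents
        lo=[np.percentile(y[(x>s)&(x<s+.02)],3) if ((x>s)&(x<s+.02)).sum()>8 else np.nan for s in np.arange(-.09,.18,.02)]
        hi=[np.percentile(y[(x>s)&(x<s+.02)],97) if ((x>s)&(x<s+.02)).sum()>8 else np.nan for s in np.arange(-.09,.18,.02)]
        print(n,ph,np.round([x.min(),x.max(),y.min(),y.max()],3),np.round(np.array(lo)*1e3),np.round(np.array(hi)*1e3))
    t=X[(abs(X[:,2]-.142)<.005)]; d=t[:,:2]-C; r=np.hypot(*d.T); a=np.degrees(np.arctan2(d[:,1],d[:,0]))
    s=(r>.0885)&(r<.11)&(abs(a+25)<20); print('block',s.sum(),a[s].mean(),a[s].min(),a[s].max(),d[s].mean(0))
E
```

```text
side -72 [ 0.009  0.173 -0.075  0.175] [ nan  nan  nan  nan  nan  nan -70. -70. -68. -70.  29. -73. -71.  nan] [ nan  nan  nan  nan  nan  nan  51.  65.  67. 168.  65. 120.  61.  nan]
side -74 [ 0.007  0.172 -0.069  0.178] [ nan  nan  nan  nan  nan  nan -69. -68. -66. -66. -33. -68. -65.  nan] [ nan  nan  nan  nan  nan  nan  54.  68. 164. 158.  71. 122.  65.  nan]
side -75 [ 0.005  0.171 -0.068  0.179] [ nan  nan  nan  nan  nan  nan -68. -67. -65. -65.  nan -65. -63.  nan] [ nan  nan  nan  nan  nan  nan  55.  69. 171. 146.  nan 125.  68.  nan]
side -76 [ 0.004  0.171 -0.068  0.181] [ nan  nan  nan  nan  nan  nan -67. -66. -63. -63.  nan -29. -60.  nan] [ nan  nan  nan  nan  nan  nan  56.  70. 173.  74.  nan 127.  71.  nan]
side -77 [ 0.003  0.172 -0.067  0.182] [ nan  nan  nan  nan  nan  nan -66. -65. -62. -62.  nan -26. -58.  nan] [ nan  nan  nan  nan  nan  nan  59.  72. 174.  75.  nan  77.  74.  nan]
side -78 [ 0.002  0.173 -0.066  0.184] [ nan  nan  nan  nan  nan  nan -65. -64. -60. -60.  nan  64. -55. -56.] [ nan  nan  nan  nan  nan  nan  62.  73. 175.  76.  nan  79.  77. -21.]
si
[... 942 characters left out ...]
 nan  nan  nan  nan  nan -49. -19. 142. 140.  nan -48.  nan]
top -77 [-0.077  0.172 -0.075  0.18 ] [-70. -74.  nan  nan  nan  nan  nan -67. -64. -63. -63. -63. -63.  nan] [-53. -60.  nan  nan  nan  nan  nan -47.  -5. 142.  20. -48. -45.  nan]
top -78 [-0.076  0.173 -0.076  0.182] [-71. -75.  nan  nan  nan  nan  nan -66. -63. -62. -61. -60. -61.  nan] [-54. -60.  nan  nan  nan  nan  nan -49. 148. 144. -12. -46. -42.  nan]
top -80 [-0.074  0.174 -0.078  0.184] [ nan -77.  nan  nan  nan  nan  nan -64. -60. -59. -57. -55. -55. -51.] [ nan -62.  nan  nan  nan  nan  nan -48. 151. 112.  -8. -40. -39. -36.]
block 78 -23.566910169387445 -32.37097199694442 -14.672720378640781 [ 0.08889487 -0.03883235]
```

The fits put the axis at (0.575, 0.083), the pointer heading at about −24°, the mark at about +20° and the limb at −74°. I'll press on the rim's near side with the shut fingers and stroke about 44° clockwise.

```bash
cat > plan.py <<'E'
from h import *
from scipy.spatial.transform import Rotation as Ro
C=np.array([.5748,.0831])
def Rx(head):  # tool down, tool x along heading (deg)
    a=np.radians(head); x=np.array([np.cos(a),np.sin(a),0]); z=np.array([0,0,-1.]); return np.c_[x,np.cross(z,x),z]
def cur():
    s=env.get_state(); q=s['orientation']; return s['tcp_pos'],Ro.from_quat([q[1],q[2],q[3],q[0]]).as_matrix(),s
def rows(p,R,goals,jaw=1,dec=4):
    """goals: list of (pos, heading, n rows)"""
    out=[]
    for g,h,n in goals:
        p0=p.copy(); Rg=Rx(h) if h is not None else R.copy()
        w=Ro.from_matrix(R.T@Rg).as_rotvec(degrees=True); w=np.round(w/n,2)
        for i in range(n):
            t=p0+(np.array(g)-p0)*(i+1)/n
            sh=np.round(R.T@(t-p),dec); out.append([jaw,*sh,*w])
            p=p+R@sh; R=R@Ro.from_rotvec(w,degrees=True).as_matrix()
    print(len(out)); print(', '.join(', '.join('%g'%(v+0.) for v in r) for r in out))
    return p,R
def at(th,r,z): a=np.radians(th); return [C[0]+r*np.cos(a),C[1]+r*np.sin(a),z]
E
python3 - <<'E'
from plan import *
p,R,s=cur()
print(at(210,.13,.24))
p,R=rows(p,R,[((.34,-.28,.25),120,10)])
rows(p,R,[(at(210,.125,.25),210,9)])
E
```

```text
[np.float64(0.46221669750802297), np.float64(0.018099999999999977), 0.24]
10
1, 0.0191, -0.0178, -0.0008, 0, 0, -9.52, 1, 0.0218, -0.0144, -0.0007, 0, 0, -9.52, 1, 0.0239, -0.0106, -0.0008, 0, 0, -9.52, 1, 0.0254, -0.0065, -0.0008, 0, 0, -9.52, 1, 0.026, -0.0023, -0.0008, 0, 0, -9.52, 1, 0.0261, 0.0021, -0.0007, 0, 0, -9.52, 1, 0.0253, 0.0064, -0.0008, 0, 0, -9.52, 1, 0.024, 0.0105, -0.0008, 0, 0, -9.52, 1, 0.0218, 0.0143, -0.0007, 0, 0, -9.52, 1, 0.0193, 0.0177, -0.0008, 0, 0, -9.52
9
1, 0.0219, 0.0289, 0, 0, 0, -10, 1, 0.0165, 0.0322, 0, 0, 0, -10, 1, 0.0107, 0.0346, 0, 0, 0, -10, 1, 0.0045, 0.036, 0, 0, 0, -10, 1, -0.0017, 0.0362, 0, 0, 0, -10, 1, -0.0081, 0.0353, 0, 0, 0, -10, 1, -0.0141, 0.0334, 0, 0, 0, -10, 1, -0.0196, 0.0305, 0, 0, 0, -10, 1, -0.0246, 0.0265, 0, 0, 0, -10
```

>>> move_arm(deltas=[1, 0.0191, -0.0178, -0.0008, 0, 0, -9.52, 1, 0.0218, -0.0144, -0.0007, 0, 0, -9.52, 1, 0.0239, -0.0106, -0.0008, 0, 0, -9.52, 1, 0.0254, -0.0065, -0.0008, 0, 0, -9.52, 1, 0.026, -0.0023, -0.0008, 0, 0, -9.52, 1, 0.0261, 0.0021, -0.0007, 0, 0, -9.52, 1, 0.0253, 0.0064, -0.0008, 0, 0, -9.52, 1, 0.024, 0.0105, -0.0008, 0, 0, -9.52, 1, 0.0218, 0.0143, -0.0007, 0, 0, -9.52, 1, 0.0193, 0.0177, -0.0008, 0, 0, -9.52], squeeze=20)

```text
clock: 3.25
tcp_pos: [0.3402, -0.2792, 0.2501]
orientation: [0.0, 0.498, 0.867, -0.0]
wrist_force: [0.3, -0.4, 0.2]
finger_gap: 0.0001
```

>>> move_arm(deltas=[1, 0.0219, 0.0289, 0, 0, 0, -10, 1, 0.0165, 0.0322, 0, 0, 0, -10, 1, 0.0107, 0.0346, 0, 0, 0, -10, 1, 0.0045, 0.036, 0, 0, 0, -10, 1, -0.0017, 0.0362, 0, 0, 0, -10, 1, -0.0081, 0.0353, 0, 0, 0, -10, 1, -0.0141, 0.0334, 0, 0, 0, -10, 1, -0.0196, 0.0305, 0, 0, 0, -10, 1, -0.0246, 0.0265, 0, 0, 0, -10, 1, 0, 0, 0, 0, 0, 0])

```text
clock: 4.5
tcp_pos: [0.4671, 0.0223, 0.25]
orientation: [0.0, -0.261, 0.965, 0.0]
wrist_force: [0.5, -0.6, -0.1]
finger_gap: 0.0001
```

```bash
python3 - <<'E'
from plan import *
p,R,s=cur()
print(s['clock'],p,np.degrees(np.arctan2(R[1,0],R[0,0])),s['wrist_force'],s['finger_gap'],s['joint_pos'])
rows(p,R,[(at(210,.125,.137),210,4),(at(210,.098,.137),210,3)])
pic=cam('side'); save(pic,'s2.png',(150,80,350,230),4)
pic=cam('top'); save(pic,'t2.png',(130,110,330,260),4)
E
```

```text
4.5 [0.46706006 0.02225687 0.24995014] -149.78406454364008 [ 0.52878388 -0.58590839 -0.14653161] 7.898007227800035e-05 [-1.24415952e-01  1.02697964e-01 -2.00784524e-01  1.26701070e+00
  1.54740609e-04 -6.51783478e-01]
7
1, 0.0003, -0.0003, 0.0282, 0, 0, 0.05, 1, 0.0004, -0.0003, 0.0283, 0, 0, 0.05, 1, 0.0003, -0.0003, 0.0282, 0, 0, 0.05, 1, 0.0003, -0.0003, 0.0282, 0, 0, 0.05, 1, -0.009, 0, 0, 0, 0.01, 0.01, 1, -0.009, 0, 0, 0, 0.01, 0.01, 1, -0.009, 0, 0.0001, 0, 0.01, 0.01
```

View pics/t2.png

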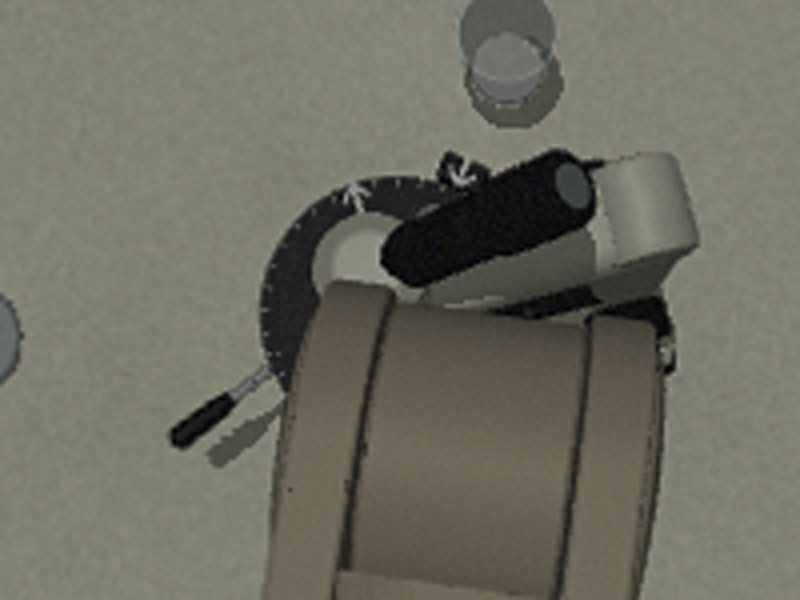

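>>> move_arm(deltas=[1, 0, 0, 0.028, 0, 0, 0, 1, 0, 0, 0.028, 0, 0, 0, 1, 0, 0, 0.028, 0, 0, 0, 1, 0, 0, 0.029, 0, 0, 0, 1, -0.009, 0, 0, 0, 0, 0, 1, -0.009, 0, 0, 0, 0, 0, 1, -0.007, 0, 0, 0, 0, 0, 1, 0, 0, 0, 0, 0, 0])

```text
clock: 5.6
tcp_pos: [0.4895, 0.0332, 0.1379]
orientation: [0.001, -0.259, 0.966, -0.0]
wrist_force: [0.2, 0.2, -0.3]
finger_gap: -0.0001
```

```bash
python3 - <<'E'
from plan import *
p=cam('top'); save(p,'t3.png',(130,110,330,260),4)
v,u=np.mgrid[150:260:4,190:310:4]; X=bydepth(p,np.c_[u.ravel(),v.ravel()]); 
f=X[X[:,2]>.15]; f=f[np.argsort(-f[:,0])]
import collections
for y in np.arange(-.08,.14,.03):
    s=X[(abs(X[:,1]-y)<.015)&(X[:,2]>.18)]; s=s[np.argsort(-s[:,0])]; print(y,np.round(s[:14:2,[0,2]],3).tolist())
pc=cam('side'); save(pc,'s3.png',(150,80,350,230),4)
E
```

```text
-0.08 [[0.639, 0.288], [0.621, 0.292], [0.612, 0.292], [0.604, 0.294], [0.595, 0.297], [0.589, 0.216]]
-0.05 [[0.638, 0.294], [0.637, 0.298], [0.628, 0.296], [0.628, 0.299], [0.62, 0.295], [0.62, 0.298], [0.612, 0.295]]
-0.020000000000000004 [[0.63, 0.29], [0.613, 0.407], [0.604, 0.414], [0.601, 0.394], [0.597, 0.413], [0.595, 0.292], [0.593, 0.396]]
0.009999999999999995 [[0.613, 0.405], [0.608, 0.392], [0.605, 0.411], [0.599, 0.399], [0.597, 0.412], [0.592, 0.399], [0.59, 0.408]]
0.039999999999999994 [[0.6, 0.393], [0.597, 0.368], [0.593, 0.393], [0.588, 0.374], [0.586, 0.391], [0.581, 0.371], [0.579, 0.385]]
0.06999999999999999 [[0.594, 0.337], [0.594, 0.338], [0.586, 0.339], [0.584, 0.352], [0.578, 0.34], [0.576, 0.349], [0.57, 0.342]]
0.09999999999999999 [[0.595, 0.331], [0.587, 0.329], [0.585, 0.342], [0.578, 0.339], [0.571, 0.332]]
0.13 []
```

View pics/t3.png

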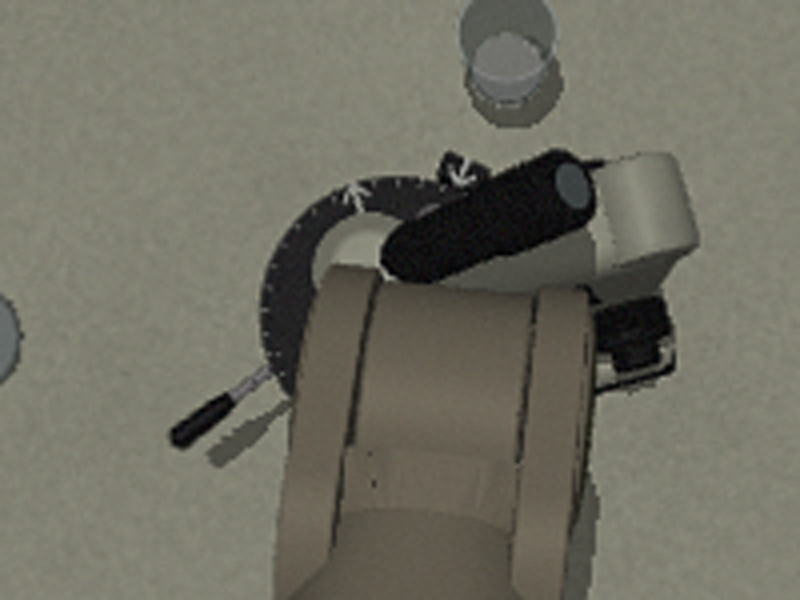

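View pics/s3.png

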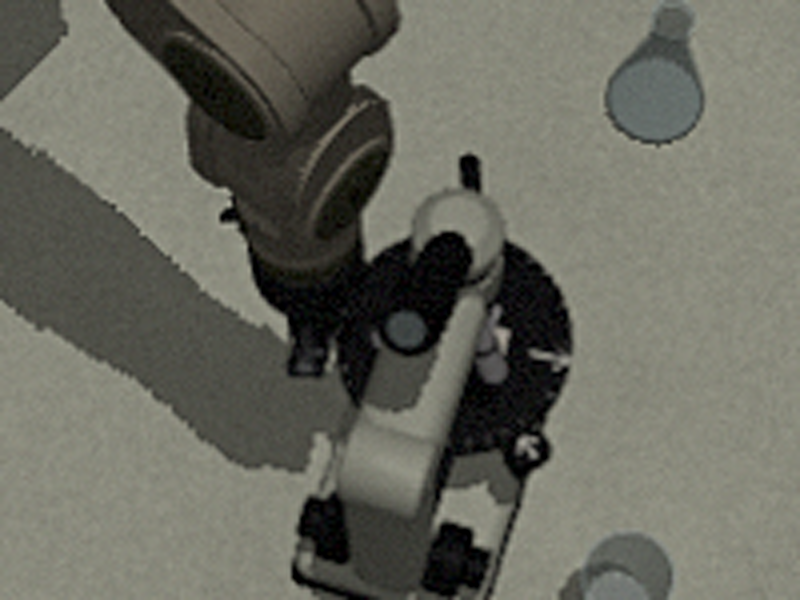

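>>> move_arm(deltas=[1, -0.0015, 0, 0, 0, 0, 0, 1, 0, 0, 0, 0, 0, 0])

```text
clock: 5.95
tcp_pos: [0.4895, 0.0338, 0.1371]
orientation: [0.0, -0.259, 0.966, -0.0]
wrist_force: [0.1, 0.4, 0.3]
finger_gap: 0.0001
```

>>> move_arm(deltas=[1, -0.0015, 0, 0, 0, 0, 0, 1, 0, 0, 0, 0, 0, 0])

```text
clock: 6.2
tcp_pos: [0.4902, 0.0343, 0.1369]
orientation: [-0.001, -0.259, 0.966, -0.0]
wrist_force: [-2.1, -1.3, 2.5]
finger_gap: 0.0001
```

>>> move_arm(deltas=[1, -0.001, 0, 0, 0, 0, 0, 1, 0, 0, 0, 0, 0, 0])

```text
clock: 6.45
tcp_pos: [0.4902, 0.0343, 0.1369]
orientation: [-0.002, -0.259, 0.966, -0.001]
wrist_force: [-4.7, -3.8, 5.0]
finger_gap: -0.0001
```

>>> move_arm(deltas=[1, -0.0001, 0.005, 0, 0, 0, 3, 1, -0.0001, 0.005, 0, 0, 0, 3, 1, -0.0001, 0.005, 0, 0, 0, 3])

```text
clock: 6.82
tcp_pos: [0.4836, 0.0477, 0.1369]
orientation: [-0.001, -0.181, 0.983, -0.001]
wrist_force: [-6.7, -3.8, 4.4]
finger_gap: 0.0001
```

```bash
python3 - <<'E'
from plan import *
pc=cam('side'); save(pc,'s4.png',(240,140,320,205),10)
d=(env.get_state()['tcp_pos'][:2]-C);print(np.hypot(*d),np.degrees(np.arctan2(d[1],d[0])),env.get_state()['ft_torque'])
E
```

```text
0.09778896226260896 -159.17395786213862 [-0.70305207  1.03717338  0.0023716 ]
```

View pics/s4.png

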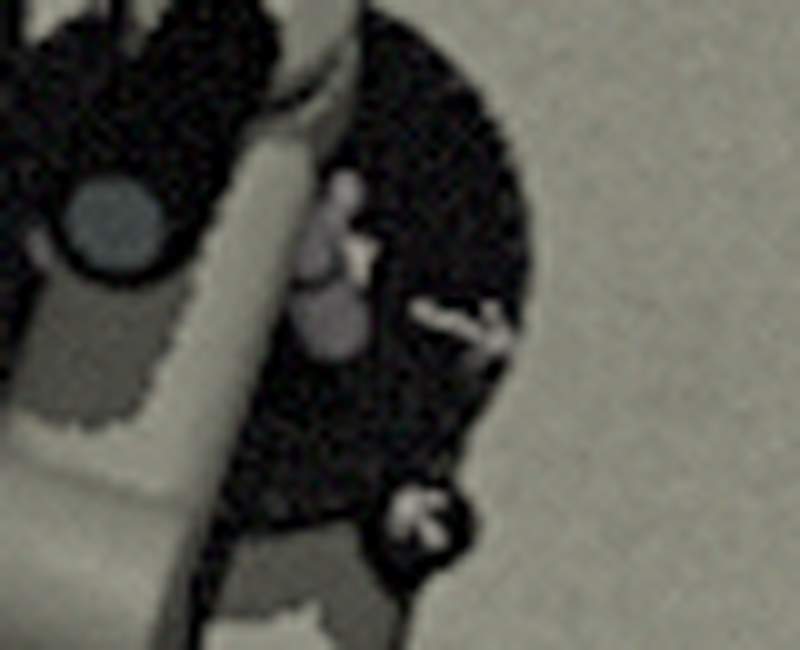

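```bash
cat >> plan.py <<'E'
def ang(p,uv,z=.148): d=onz(p,[uv],z)[0][:2]-C; return np.hypot(*d),np.degrees(np.arctan2(d[1],d[0]))
E
python3 - <<'E'
from plan import *
pc=cam('side')
print(ang(pc,(291.6,174.3)),ang(pc,(281.8,171)))
E
```

```text
(np.float64(0.08647017108710366), np.float64(11.305348969804484)) (np.float64(0.05713580803994155), np.float64(10.044042133187919))
```

>>> move_arm(deltas=[1, -0.0001, 0.005, 0, 0, 0, 3, 1, -0.0001, 0.005, 0, 0, 0, 3, 1, -0.0001, 0.005, 0, 0, 0, 3, 1, -0.0001, 0.005, 0, 0, 0, 3, 1, -0.0001, 0.005, 0, 0, 0, 3])

```text
clock: 7.55
tcp_pos: [0.4775, 0.0724, 0.1368]
orientation: [-0.001, -0.051, 0.999, -0.0]
wrist_force: [-4.9, -2.4, 5.1]
finger_gap: -0.0002
```

>>> move_arm(deltas=[1, -0.0004, 0.005, 0, 0, 0, 3, 1, -0.0001, 0.005, 0, 0, 0, 3, 1, -0.0001, 0.005, 0, 0, 0, 3, 1, -0.0001, 0.005, 0, 0, 0, 3, 1, 0, 0, 0, 0, 0, 0])

```text
clock: 8.18
tcp_pos: [0.4775, 0.0933, 0.1367]
orientation: [-0.002, 0.052, 0.999, 0.0]
wrist_force: [-6.2, 1.2, 4.2]
finger_gap: 0.0002
```

```bash
python3 - <<'E'
from plan import *
pc=cam('side'); save(pc,'s5.png',(255,160,305,205),14)
pc=cam('top'); save(pc,'t5.png',(215,135,265,175),14)
d=(env.get_state()['tcp_pos'][:2]-C);print(np.hypot(*d),np.degrees(np.arctan2(d[1],d[0])))
E
```

```text
0.09780889813167845 174.0255264787094
```

View pics/s5.png

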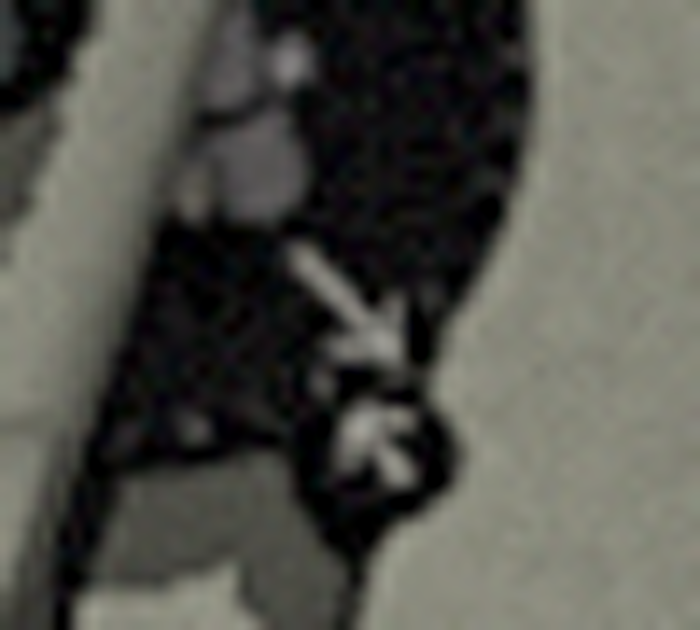

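View pics/t5.png

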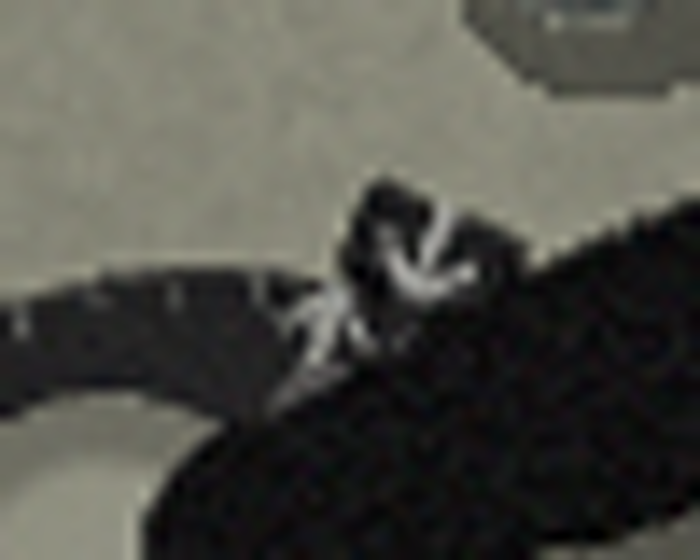

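```bash
python3 - <<'E'
from plan import *
pc=cam('side')
print('mark',ang(pc,(283.7,185.9)),ang(pc,(275.9,177.5)),'ptr',ang(pc,(280.4,189.6),.142),ang(pc,(284.3,194.1),.142))
g=pc['img'].mean(2)
def wc(p,box,thr):
    g=p['img'].astype(float).mean(2); v,u=np.mgrid[box[1]:box[3],box[0]:box[2]]; w=np.clip(g[box[1]:box[3],box[0]:box[2]]-thr,0,None)
    return np.c_[u.ravel(),v.ravel()],w.ravel()
print(g[186:198,274:292].astype(int))
t=cam('top'); g=t['img'].mean(2); print(g[146:160,236:254].astype(int))
print('top mark',ang(t,(238.9,156)),ang(t,(237.5,160)),'ptr',ang(t,(244.9,156.),.142),ang(t,(246.7,150),.142))
for tag,p in(('s',pc),('t',t)):
  for th in(-22,-24,-26):
    a=np.radians(th);e=np.array([np.cos(a),np.sin(a)])
    print(tag,th,proj(p,[[*(C+r*e),.142] for r in(.088,.097,.106)]).round(1).tolist())
E
```

```text
mark (np.float64(0.0883702440161316), np.float64(-16.288464132135122)) (np.float64(0.055261669712907295), np.float64(-16.641236802129363)) ptr (np.float64(0.09022917921909646), np.float64(-24.414225026832064)) (np.float64(0.1072449259122661), np.float64(-23.317428236647697))
[[ 28  12  12  36  47   4   3  18  57  64  41  51 117 146 135 140 138 135]
 [ 17  15  12  55  69  12   0  11  31  46  22  72 127 147 140 141 129 127]
 [ 21  15  18  40  42   0  35  54  19   8   0  55 121 140 137 128 130 129]
 [ 30  12   4  11   0  56 111 127 109 110  65  26  78 125 138 131 129 124]
 [ 32  12  11  10   0  97 147 137 103 101  73   2  21  95 138 131 127 128]
 [ 12  15  11   6  11  96 132 118  95  32  12  16   4  65 127 134 137 133]
 [ 51  15   9   0  25  85  93  83 125 104  24  17   0  55 113 140 138 137]
 [ 78  41   0  13  24  64  59  25 106 133  74   6   0  66 122 137 136 132]
 [ 76  61  12  10  15  12  25   7  66  98  65   0   0  85 132 136 134 130]
 [ 77  60  11   0   8  13  13   8   9   4   0  14  77 119 138 133 132 133]
 [ 77  71  46  11   0   3   8   9   3   9  25  81 128 140 140 135 136 132]
[... 1036 characters left out ...]
16  17  22  16]
 [ 26 118 123  28  90  85  32  67  20  20  22  15  11  18  11  18  16  13]]
top mark (np.float64(0.08136331745849197), np.float64(-17.136665470750135)) (np.float64(0.07068081026262597), np.float64(-16.998398585912202)) ptr (np.float64(0.0880659620048185), np.float64(-26.080613013231712)) (np.float64(0.10380133207680632), np.float64(-24.47349911417705))
s -22 [[281.1, 188.3], [282.9, 190.8], [284.8, 193.3]]
s -24 [[280.2, 188.8], [281.9, 191.4], [283.7, 194.0]]
s -26 [[279.2, 189.4], [280.9, 192.0], [282.6, 194.6]]
t -22 [[242.6, 155.0], [244.0, 151.7], [245.4, 148.5]]
t -24 [[243.7, 155.5], [245.3, 152.3], [246.8, 149.1]]
t -26 [[244.8, 156.0], [246.5, 152.8], [248.1, 149.7]]
```

>>> move_arm(deltas=[1, -0.0001, 0.0042, 0, 0, 0, 2.5, 1, -0.0001, 0.0042, 0, 0, 0, 2.5, 1, 0, 0.0033, 0, 0, 0, 2, 1, 0, 0, 0, 0, 0, 0])

```text
clock: 8.88
tcp_pos: [0.4795, 0.1048, 0.1367]
orientation: [-0.002, 0.113, 0.994, 0.0]
wrist_force: [-4.7, -0.3, 3.8]
finger_gap: -0.0002
```

```bash
cat > look.py <<'E'
from plan import *
import sys
k=sys.argv[1]
pc=cam('side'); save(pc,'s%s.png'%k,(260,165,300,205),15)
t=cam('top'); save(t,'t%s.png'%k,(225,140,260,170),20)
for tag,p in(('s',pc),('t',t)):
  for th in(-22,-24,-26):
    a=np.radians(th);e=np.array([np.cos(a),np.sin(a)])
    print(tag,th,proj(p,[[*(C+r*e),.148] for r in(.055,.065,.075,.085)]).round(1).tolist())
g=pc['img'].mean(2);print(g[175:192,272:288].astype(int)); g=t['img'].mean(2); print(g[153:164,236:252].astype(int))
# average brightness along mark per angle (several frames)
def score(p,ths,r0,r1,z):
    g=cv2.GaussianBlur(p['img'].astype(np.float32).mean(2),(0,0),.6)
    out=[]
    for th in ths:
        a=np.radians(th);e=np.array([np.cos(a),np.sin(a)])
        q=proj(p,[[*(C+r*e),z] for r in np.linspace(r0,r1,15)]).astype(np.float32)
        out.append(cv2.remap(g,q[:,0].reshape(-1,1),q[:,1].reshape(-1,1),cv2.INTER_LINEAR).mean())
    return np.array(out)
ths=np.arange(-34,-10,.5)
for tag,p,a,b in(('side mark',pc,.057,.074),('side ptr',pc,.098,.105),('top mark',t,.068,.076),('top ptr',t,.096,.106)):
    s=score(p,ths,a,b,.142 if 'ptr' in tag else .148); i=s.argmax(); w=np.clip(s-s.max()*.6,0,None)*(abs(ths-ths[i])<5)
    print(tag,ths[i],s[i],'centroid',(w*ths).sum()/w.sum())
E
python3 look.py 6
```

```text
s -22 [[274.4, 178.5], [276.4, 181.2], [278.5, 184.0], [280.5, 186.8]]
s -24 [[273.8, 178.8], [275.8, 181.6], [277.7, 184.5], [279.7, 187.3]]
s -26 [[273.3, 179.1], [275.1, 182.0], [276.9, 184.9], [278.8, 187.8]]
t -22 [[237.4, 166.6], [238.9, 162.9], [240.5, 159.3], [242.1, 155.6]]
t -24 [[238.1, 166.9], [239.8, 163.3], [241.5, 159.7], [243.2, 156.1]]
t -26 [[238.8, 167.2], [240.6, 163.7], [242.4, 160.1], [244.2, 156.6]]
[[ 54  63  65  47   7   9   9  12  14  19  17   9   3  23   0   9]
 [ 14  25  14   5  17   4  12  13  25   8  14   1  19  29  25   4]
 [  0   1   4  19  15  18  18  17  13  26  24  24  20  11  13   4]
 [  5  43  54  26   4  23  23  15  13  13  12  11   4  20  11  11]
 [  0  53 105  96   4  20  13  13  19  16  18  25  21  21  38  23]
 [  5  29 112 133  41   2  12   0  16  16  14  18  17  27  41  34]
 [  9   6  83 134 106  35   4  10  19  15  19  10  18   9  11  34]
 [ 12   7  37  87 126  97  22   9  15  28  24  28  20   7   5  79]
 [ 13  17  13  35  93 127  69  25  54  37  33  46  43   9  52 117]
 [ 18  17   6   0  49 113 111  64  85  34  15  34  31  10  66 123]
 [ 1
[... 716 characters left out ...]
  35  19  12  19]
 [ 34  34  28  27  89 150 152 114  17  18   3  12  24  15  13  19]
 [ 37  31  95 156  79 150 151 154  30  36  20  13  18  20  23  15]
 [ 34  33  65  59  29 151 117  90  51  24  16  16  14  13  15  21]
 [ 32  31  33  33  62 161  52  47  19  10  17  13  20  17  15   8]
 [ 51  79  84  72  45  42  12  20  19  14  16  13  13  22  21  15]
 [ 79  86  52  19  15   7  17  12  16  16  16   9  12  12  15  15]
 [ 47  24  19   9  15  19  15  20  20  14  24  12  17  19  24  16]]
side mark -24.0 101.24278 centroid -24.07773784177843
side ptr -12.5 135.0481 centroid -12.782480260305526
top mark -23.0 71.66081 centroid -21.660539132245976
top ptr -12.5 131.55136 centroid -12.593048922929876
```

View pics/s6.png

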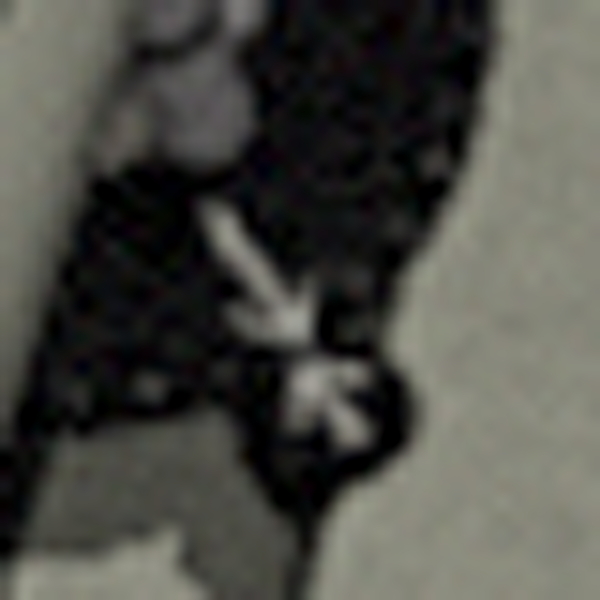

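View pics/t6.png

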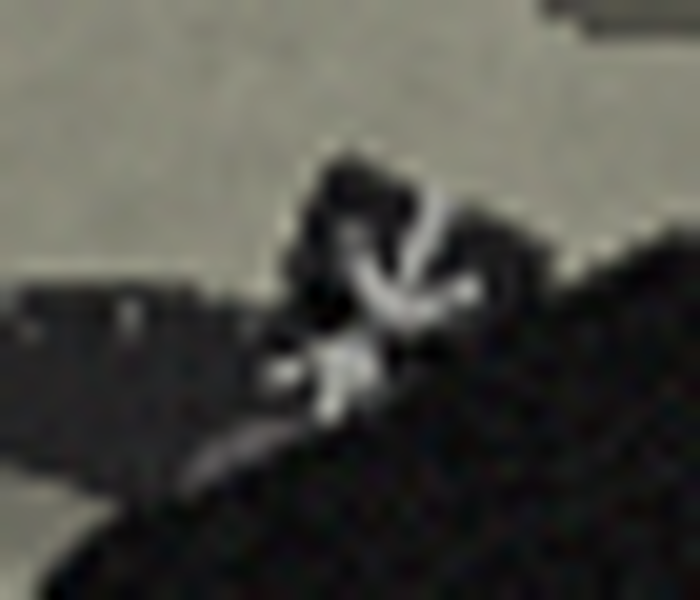

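```bash
cat > meas.py <<'E'
from plan import *
exec(open('look.py').read().split('def score')[1].join(['def score','']).split('ths=')[0])
ths=np.arange(-30,-18,.25)
acc={}
for k in range(3):
    S=cam('side');T=cam('top')
    for tag,p,a,b,z in(('side mark shaft',S,.057,.072,.148),('side mark tip',S,.078,.083,.148),('side ptr shaft',S,.096,.104,.142),('side ptr tip',S,.089,.092,.142),('top mark',T,.071,.079,.148),('top mark tip',T,.079,.083,.148),('top ptr shaft',T,.094,.104,.142),('top ptr tip',T,.089,.092,.142)):
        s=score(p,ths,a,b,z); i=s.argmax(); w=np.clip(s-s.max()*.7,0,None)*(abs(ths-ths[i])<3)
        acc.setdefault(tag,[]).append((ths[i],(w*ths).sum()/w.sum()))
for t,v in acc.items(): print(t,np.mean(v,0).round(2))
E
python3 meas.py
```

```text
side mark shaft [-24.   -24.05]
side mark tip [-23.75 -23.85]
side ptr shaft [-24.25 -24.35]
side ptr tip [-25.   -24.63]
top mark [-23.   -22.99]
top mark tip [-23.25 -23.21]
top ptr shaft [-24.   -24.04]
top ptr tip [-24.   -24.14]
```

>>> move_arm(deltas=[1, 0, 0.0013, 0, 0, 0, 0.7, 1, 0, 0, 0, 0, 0, 0])

```text
clock: 9.52
tcp_pos: [0.4797, 0.1058, 0.1367]
orientation: [-0.002, 0.119, 0.993, 0.0]
wrist_force: [-5.6, -0.6, 4.3]
finger_gap: -0.0001
```

```bash
python3 meas.py
```

```text
side mark shaft [-24.75 -24.69]
side mark tip [-24.25 -24.25]
side ptr shaft [-24.25 -24.33]
side ptr tip [-25.   -24.65]
top mark [-23.5  -23.31]
top mark tip [-24.25 -24.04]
top ptr shaft [-24.   -24.04]
top ptr tip [-24.   -24.14]
```

The mark and the pointer agree to about 0.3°. I'll withdraw, confirm, then go round to the lever.

>>> move_arm(deltas=[1, 0.005, 0, 0, 0, 0, 0, 1, 0.018, 0, 0, 0, 0, 0, 1, 0.018, 0, 0, 0, 0, 0, 1, 0, 0, 0, 0, 0, 0])

```text
clock: 10.32
tcp_pos: [0.4397, 0.1157, 0.137]
orientation: [-0.0, 0.119, 0.993, -0.0]
wrist_force: [-0.2, -0.3, -0.0]
finger_gap: 0.0001
```

```bash
python3 meas.py; python3 - <<'E'
from plan import *
p,R,s=cur(); print(p)
T=cam('top'); save(T,'t7.png',(130,110,330,260),4)
m=imaging.cut_out(T,'lever_grip')[0]['mask']; v,u=np.nonzero(m); X=bydepth(T,np.c_[u,v]); X=X[(X[:,2]>.098)&(X[:,2]<.116)]
piv=C-.068*np.array([np.cos(np.radians(-74.2)),np.sin(np.radians(-74.2))])
d=X[:,:2]-piv; r=np.hypot(*d.T); a=np.degrees(np.arctan2(d[:,1],d[:,0])); 
for lo in(.04,.06,.075,.09): k=(r>lo)&(r<lo+.015); print(lo,k.sum(),np.median(a[k]) if k.any() else None)
print(r.max(),piv)
e=lambda h:np.array([np.cos(np.radians(h)),np.sin(np.radians(h))])
s0=piv+.085*e(141)+.0215*e(231)
rows(p,R,[((s0[0]-.012,s0[1]-.015,.137),231,7),((*s0,.106),231,2)])
E
```

```text
side mark shaft [-24.75 -24.67]
side mark tip [-24.25 -24.25]
side ptr shaft [-24.25 -24.32]
side ptr tip [-25.   -24.64]
top mark [-23.5  -23.31]
top mark tip [-24.25 -24.04]
top ptr shaft [-24.   -24.04]
top ptr tip [-24.   -24.13]
[0.44223858 0.11516814 0.13707816]Traceback (most recent call last):
  File "<stdin>", line 4, in <module>
IndexError: list index out of range
```

View pics/t7.png

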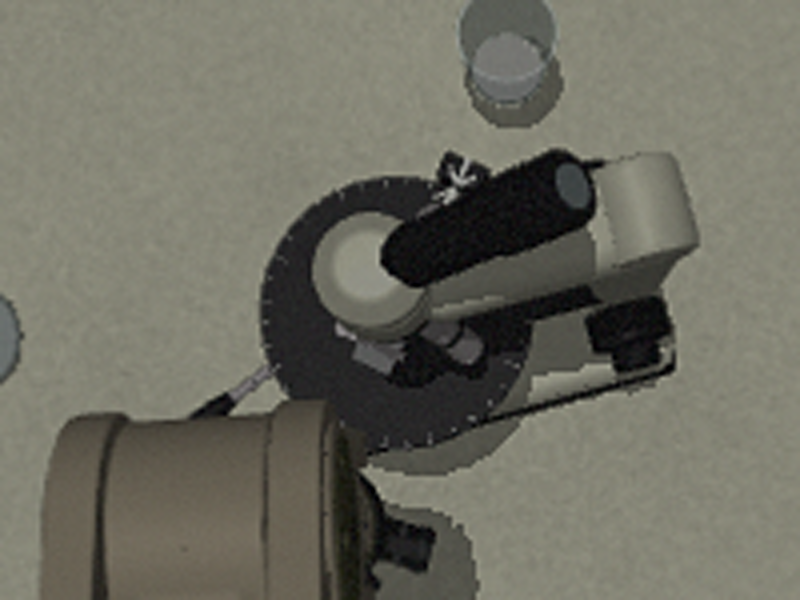

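```bash
python3 - <<'E'
from plan import *
p,R,s=cur(); print(p,s['joint_pos'].round(2))
X=np.load('lev.npy'); X=X[(X[:,2]>.098)&(X[:,2]<.116)]
piv=C-.068*np.array([np.cos(np.radians(-74.2)),np.sin(np.radians(-74.2))])
d=X[:,:2]-piv; r=np.hypot(*d.T); a=np.degrees(np.arctan2(d[:,1],d[:,0])); 
for lo in(.03,.045,.06,.075,.09): k=(r>lo)&(r<lo+.015); print(lo,k.sum(),np.median(a[k]) if k.any() else None)
print(r.max(),piv)
e=lambda h:np.array([np.cos(np.radians(h)),np.sin(np.radians(h))])
s0=piv+.085*e(141)+.0215*e(231)
rows(p,R,[((s0[0]-.012,s0[1]-.015,.137),231,7),((*s0,.106),231,2)])
E
```

```text
[0.44205649 0.11513898 0.13694633] [ 0.08  0.15 -0.43  0.99 -0.    0.32]
0.03 11 130.34180146780847
0.045 16 129.36881702381913
0.06 33 128.9071386110223
0.075 35 129.23461592322505
0.09 31 129.39507288898562
0.10298308319314575 [0.55628494 0.14853082]
9
1, -0.0013, 0.0084, 0, 0, 0, -9.25, 1, -0.0026, 0.0081, 0, 0, 0, -9.25, 1, -0.0039, 0.0076, 0, 0, 0, -9.25, 1, -0.005, 0.0069, 0, 0, 0, -9.25, 1, -0.0061, 0.006, 0, 0, 0, -9.25, 1, -0.007, 0.0049, 0, 0, 0, -9.25, 1, -0.0076, 0.0037, -0.0001, 0, 0, -9.25, 1, -0.0096, 0, 0.0155, -0.01, 0, 0.02, 1, -0.0096, 0.0001, 0.0155, -0.01, 0, 0.02
```

>>> move_arm(deltas=[1, -0.0013, 0.0084, 0, 0, 0, -9.25, 1, -0.0026, 0.0081, 0, 0, 0, -9.25, 1, -0.0039, 0.0076, 0, 0, 0, -9.25, 1, -0.005, 0.0069, 0, 0, 0, -9.25, 1, -0.0061, 0.006, 0, 0, 0, -9.25, 1, -0.007, 0.0049, 0, 0, 0, -9.25, 1, -0.0076, 0.0037, 0, 0, 0, -9.25, 1, -0.0096, 0, 0.0155, 0, 0, 0, 1, -0.0096, 0, 0.0155, 0, 0, 0, 1, 0, 0, 0, 0, 0, 0])

```text
clock: 11.98
tcp_pos: [0.4753, 0.1854, 0.1037]
orientation: [-0.002, -0.43, 0.903, 0.0]
wrist_force: [-1.0, 0.6, -0.1]
finger_gap: 0.0002
```

>>> move_arm(deltas=[1, -0.006, 0.0013, 0, 0, 0, 4, 1, -0.006, 0.0013, 0, 0, 0, 4, 1, -0.006, 0.0013, 0, 0, 0, 4, 1, -0.006, 0.0013, 0, 0, 0, 4, 1, -0.006, 0.0013, 0, 0, 0, 4])

```text
clock: 12.6
tcp_pos: [0.4932, 0.2099, 0.1057]
orientation: [-0.001, -0.266, 0.964, -0.0]
wrist_force: [-0.7, -1.3, 1.1]
finger_gap: 0.0003
```

>>> move_arm(deltas=[1, -0.006, 0.0013, 0, 0, 0, 4, 1, -0.006, 0.0013, 0, 0, 0, 4, 1, -0.006, 0.0013, 0, 0, 0, 4, 1, -0.006, 0.0013, 0, 0, 0, 4, 1, -0.006, 0.0013, 0, 0, 0, 4])

```text
clock: 13.22
tcp_pos: [0.518, 0.2274, 0.1056]
orientation: [-0.001, -0.094, 0.996, -0.001]
wrist_force: [-0.9, -1.9, 1.4]
finger_gap: 0.0
```

```bash
cat > lv.py <<'E'
from plan import *
import sys
piv=np.array([.5563,.1485])
p,R,s=cur(); l=R.T@(np.r_[piv,p[2]]-p); print('pivot in tool',l.round(4),'want -.0215,-.085; xhead-90',np.degrees(np.arctan2(R[1,0],R[0,0]))-90, s['wrist_force'].round(1),(R.T@s['wrist_force']).round(1))
S=cam('side'); save(S,'s%s.png'%sys.argv[1],(220,80,320,180),7)
E
python3 lv.py 8
```

```text
pivot in tool [-0.0228 -0.0847  0.    ] want -.0215,-.085; xhead-90 -259.1709923142746 [-0.9 -1.9  1.4] [ 1.2 -1.7 -1.4]
```

View pics/s8.png

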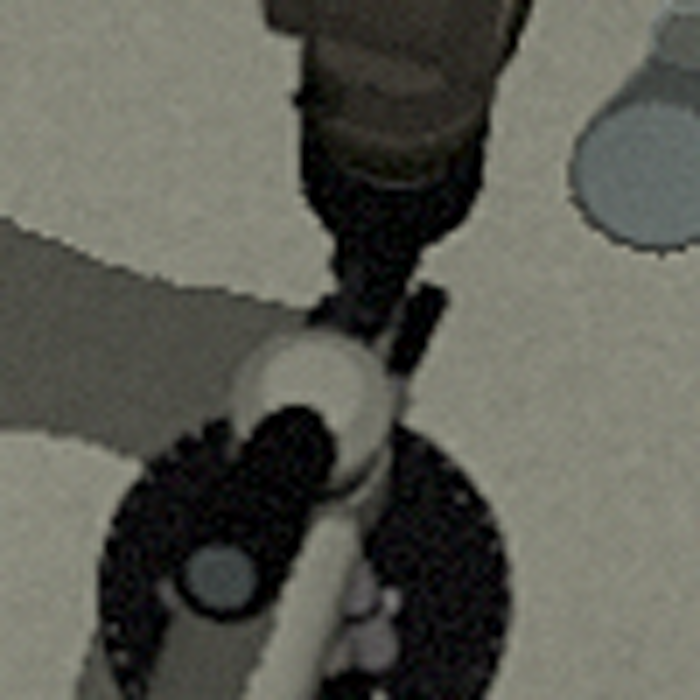

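>>> move_arm(deltas=[1, -0.006, 0.0013, 0, 0, 0, 4, 1, -0.006, 0.0013, 0, 0, 0, 4, 1, -0.006, 0.0013, 0, 0, 0, 4, 1, -0.006, 0.0013, 0, 0, 0, 4])

```text
clock: 13.78
tcp_pos: [0.5411, 0.2347, 0.1055]
orientation: [-0.001, 0.044, 0.999, -0.001]
wrist_force: [-2.8, -1.0, 0.0]
finger_gap: -0.0001
```

>>> move_arm(deltas=[1, -0.003, 0.0007, 0, 0, 0, 2, 1, -0.003, 0.0007, 0, 0, 0, 2, 1, -0.003, 0.0007, 0, 0, 0, 2])

```text
clock: 14.15
tcp_pos: [0.5509, 0.2362, 0.1057]
orientation: [-0.0, 0.096, 0.995, -0.0]
wrist_force: [-1.0, -0.4, -0.6]
finger_gap: 0.0002
```

```bash
python3 lv.py 9
```

```text
pivot in tool [-0.0221 -0.0851  0.    ] want -.0215,-.085; xhead-90 78.94715846426075 [-1.  -0.4 -0.6] [ 0.9 -0.6  0.6]
```

>>> move_arm(deltas=[1, -0.003, 0.0007, 0, 0, 0, 2, 1, 0, 0, 0, 0, 0, 0])

```text
clock: 14.45
tcp_pos: [0.5546, 0.2366, 0.1059]
orientation: [0.0, 0.113, 0.994, 0.0]
wrist_force: [-1.4, -0.4, -0.1]
finger_gap: -0.0004
```

>>> move_arm(deltas=[1, -0.003, 0.0007, 0, 0, 0, 2, 1, 0, 0, 0, 0, 0, 0])

```text
clock: 14.7
tcp_pos: [0.5577, 0.2366, 0.106]
orientation: [0.0, 0.13, 0.991, 0.0]
wrist_force: [-1.5, -1.3, -1.3]
finger_gap: -0.0
```

>>> move_arm(deltas=[1, -0.003, 0.0007, 0, 0, 0, 2, 1, 0, 0, 0, 0, 0, 0])

```text
clock: 14.95
tcp_pos: [0.5608, 0.2364, 0.106]
orientation: [0.0, 0.148, 0.989, 0.0]
wrist_force: [-0.6, -0.6, -1.4]
finger_gap: -0.0001
```

```bash
python3 lv.py 10; python3 - <<'E'
from h import *
T=cam('top'); save(T,'t10.png',(120,110,320,260),4)
E
```

```text
pivot in tool [-0.0214 -0.0854  0.    ] want -.0215,-.085; xhead-90 73.01570246383366 [-0.6 -0.6 -1.4] [ 0.4 -0.7  1.4]
```

View pics/s10.png

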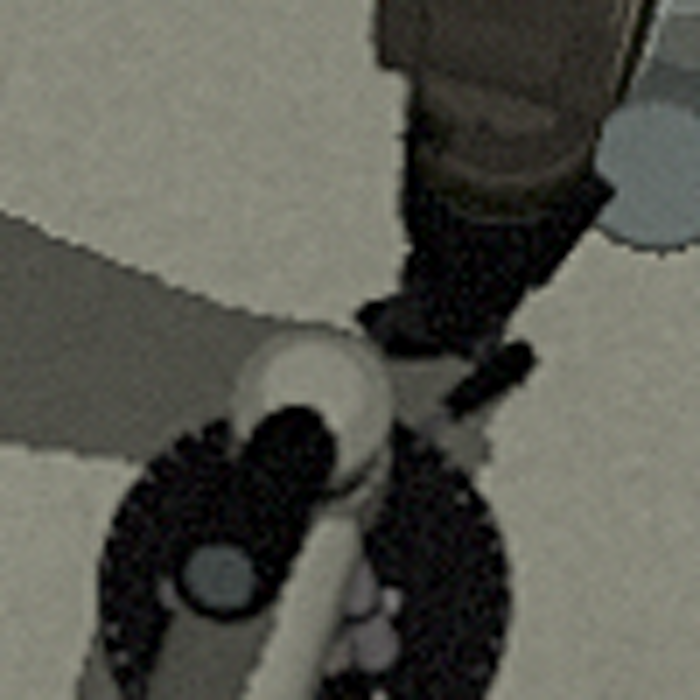

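View pics/t10.png

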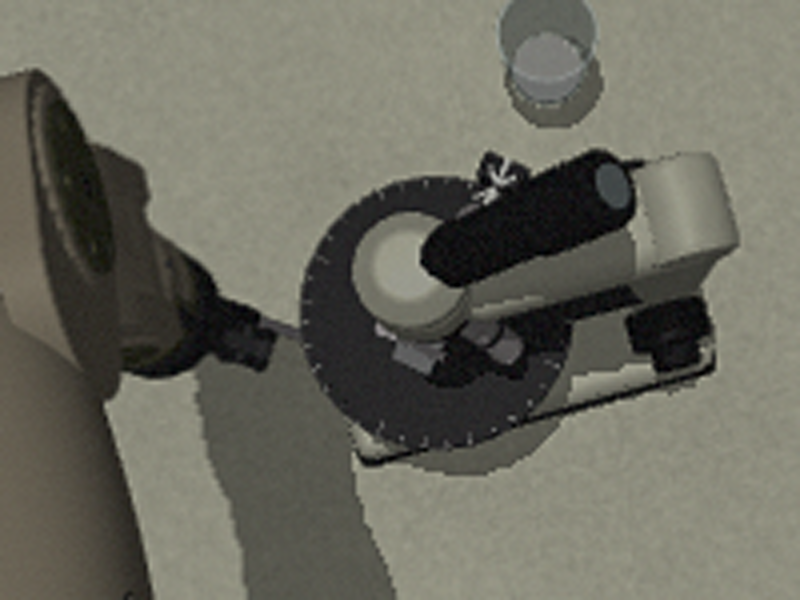

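>>> move_arm(deltas=[1, -0.003, 0.0007, 0, 0, 0, 2, 1, 0, 0, 0, 0, 0, 0])

```text
clock: 15.3
tcp_pos: [0.5617, 0.2366, 0.1058]
orientation: [-0.002, 0.165, 0.986, 0.0]
wrist_force: [-7.1, 0.9, 2.8]
finger_gap: 0.0
```

>>> move_arm(deltas=[1, -0.002, 0.0004, 0, 0, 0, 1, 1, 0, 0, 0, 0, 0, 0])

```text
clock: 15.55
tcp_pos: [0.5619, 0.2368, 0.1057]
orientation: [-0.003, 0.173, 0.985, 0.0]
wrist_force: [-10.7, 2.7, 4.5]
finger_gap: 0.0001
```

>>> move_arm(deltas=[1, -0.0015, 0.0003, 0, 0, 0, 1, 1, 0, 0, 0, 0, 0, 0])

```text
clock: 15.8
tcp_pos: [0.5621, 0.2369, 0.1057]
orientation: [-0.005, 0.181, 0.983, 0.0]
wrist_force: [-14.4, 5.0, 7.9]
finger_gap: 0.0
```

The tool has stalled while the force went from 7 to 14 N, so the lever is at its stop. Backing off and checking.

>>> move_arm(deltas=[1, 0.006, 0, 0, 0, 0, 0, 1, 0.015, 0, 0, 0, 0, 0, 1, 0.015, 0, 0, 0, 0, 0, 1, 0, 0, -0.05, 0, 0, 0, 1, -0.02, 0, -0.06, 0, 0, 0, 1, 0.05, 0, 0, 0, 0, 0, 1, 0.05, 0, 0, 0, 0, 0, 1, 0, 0, 0, 0, 0, 0])

```text
clock: 16.8
tcp_pos: [0.4551, 0.2782, 0.2158]
orientation: [-0.0, 0.18, 0.984, -0.0]
wrist_force: [0.4, -0.1, 0.5]
finger_gap: 0.0001
```

```bash
python3 meas.py; python3 - <<'E'
from plan import *
T=cam('top'); save(T,'t11.png',(120,110,320,260),4)
S=cam('side'); save(S,'s11.png',(220,80,320,210),6); save(S,'s11z.png',(260,165,300,205),15)
piv=np.array([.5563,.1485])
for p in(T,S):
  for r in imaging.cut_out(p,'lever_grip')[:1]:
    v,u=np.nonzero(r['mask']); X=bydepth(p,np.c_[u,v]); X=X[(X[:,2]>.098)&(X[:,2]<.116)]
    d=X[:,:2]-piv; q=np.hypot(*d.T); a=np.degrees(np.arctan2(d[:,1],d[:,0])); k=(q>.06)&(q<.105); print(r['confidence'],k.sum(),np.median(a[k]), q.max())
E
```

```text
side mark shaft [-24.75 -24.69]
side mark tip [-24.17 -24.23]
side ptr shaft [-24.25 -24.32]
side ptr tip [-25.   -24.67]
top mark [-23.5  -23.32]
top mark tip [-24.25 -24.06]
top ptr shaft [-24.   -24.03]
top ptr tip [-24.   -24.13]
```

View pics/t11.png

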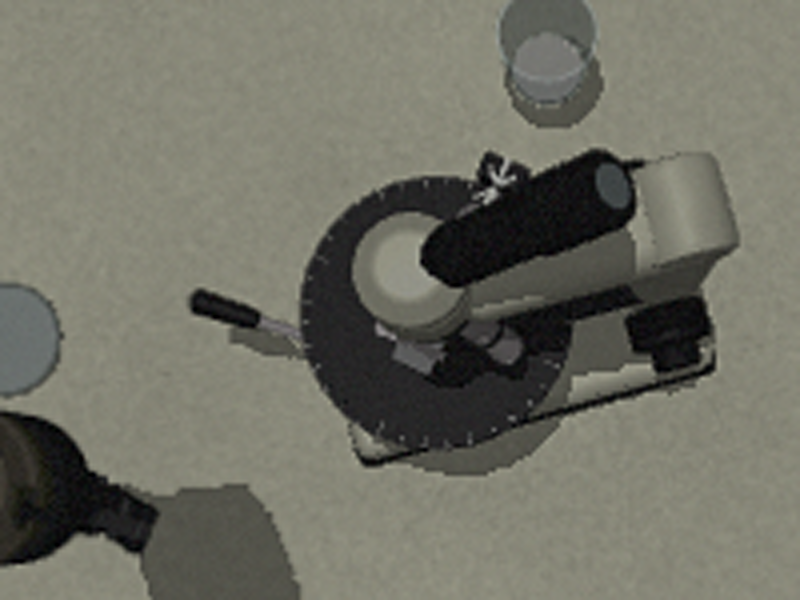

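View pics/s11z.png

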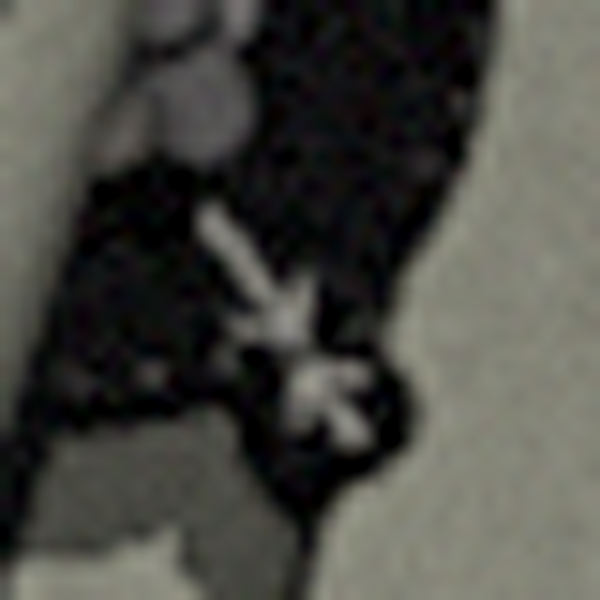

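```bash
python3 - <<'E'
from plan import *
T=cam('top'); X=onz(T,[(170,185.3),(184.5,190)],.106)[:,:2]
d=X-[.5563,.1485]; h=np.degrees(np.arctan2(d[:,1],d[:,0])); print(h,np.hypot(*d.T),'lever rad',np.radians(135.8-h))
for n in['beaker','flask','rack','slide_box']:
    r=imaging.recognise(T,n)
    if r: print(n,r[0]['centre'],r[0]['confidence'])
s=env.get_state(); print(s['clock'],s['wrist_force'])
order.hand_in()
E
```

```text
[73.91150533 74.72179661] [0.09363394 0.05364188] lever rad [1.080158   1.06601575]
flask [118.6, 191.9] 0.66
rack [396.5, 191.0] 0.83
slide_box [386.8, 243.0] 0.76
17.55 [-0.70213584 -0.13540022  1.30100149]
the job is handed in; nothing more can be done
```

I turned the stage to zero, then pushed the clamp lever clockwise to its stop, and handed the job in at about 17.5 s.

- **Stage:** I stroked the rim about 44° clockwise with the shut fingers, pressing with 5–8 N sideways. The stage followed without visible slip. After releasing it, and again after clamping, the zero mark lay within about 0.5° of the pointer in both cameras. The exception is the top view of the mark's shaft, partly hidden by the tube, which read about 0.7° off.
- **Lever:** At the stop the tool stalled while the force rose, and I pressed up to about 15 N sideways before backing off. The last picture puts the lever at about 1.07 rad. It is tight from 0.95 rad and the stop is at 1.1 rad.
- **Surroundings:** The arm is clear of everything, and I felt no contact except with the stage rim and the lever. In the last check the flask, rack and slide box were within about 3 pixels of their starting positions.
- **Checks that failed:** The network missed the beaker in that last check, though it shows unmoved in the final top picture. The network also found no lever in the last pictures, so I took the lever angle from pixels read by eye.

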